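# Open a child-resistant reagent bottle

### The arm

A 6-joint arm with a two-finger parallel gripper is mounted at the origin on a cart in front of the work surface, level with it; the furniture and walls round the work are solid. World frame = base frame: x ahead of the robot, y to its left, z up, the work surface at z = 0. Lengths are in m, angles in rad, forces in N, time in s.
With the tool pointing down it reaches from about 0.35 to 0.85 m from the base axis. Payload 8.1 kg.
Tool frame: the origin (TCP) lies on the centre line of the jaws, within the pads' length; the fingertips stand robot.tip_extent ahead of it and the grasp point (between the pads) lies 11 mm behind it (robot.tip_extent is the distance from the TCP to the fingertips, in m); y points along the fingers, z is the direction in which the jaws open and shut, and the axes are right-handed (so a half turn about y gives the same grasp; the last joint's range is limited). The gripper opens to 93 mm and grips with 3 to 60 N. Pads are 15 mm wide; open, the fingers measure 128 mm over their backs; the gripper's body (75 mm by 188 mm) begins 65 mm behind the grasp point.
Start: joints at [-1.424, 0.13, 1.488, -0, 1.523, -0.085], TCP at [0.138, -0.584, 0.197] pointing down, gripper open.
Joint ranges: [-2.96, 2.96], [-0.89, 2.26], [0.02, 2.5], [-1.34, 4.48], [0, 2.73], [-2.66, 2.66]. Speed limits (rad/s): [2.39, 2.39, 2.79, 3.14, 3.14, 3.14].

### API

Orientations are given as a rotation vector (axis times angle).
In Python, from plant import monitor, optics, robot gives the robot as it stands.
- The arm moves only by the shell command python3 -m inch 'ROWS' [OPENING] [FORCE]. ROWS is JSON, a list that holds one entry, the list of rows, each a list of 6 numbers: the shift along the tool's x, y, z in mm, then the turn, a rotation vector about the tool's x, y, z in rad. A call has 1 to 8 rows; each row shifts and turns the commanded pose from where the row before left it, along the tool's axes as they then stand; what a row does not reach is not made up. A row lasts 1/8 s, in which the tool goes at most 62.5 mm and 10.7 degrees, less where a joint would pass 70% of its speed; a pose out of reach is approached as far as the arm can. A call is refused whole if a number of a shift passes 62.5 or a number of a turn 0.188, either way. A call with a gripper value outside its range is refused whole. OPENING is the finger opening in mm, from 0 to 93, set as the call begins (- or left out, the last holds). The fingers move at their own pace and stop on an object; FORCE is the grip in N (left out, the last holds). Time passes only in rows, so rows that do not move let the fingers close. It gives the time, the measured TCP pose, the force and the opening at its end, in the units of the state.
- monitor.read_state(): the state, without advancing time (a new reading comes with each control period).
- optics.read_camera(name): name is "scene" or "top"; returns a dict with "image" (400x640x3 uint8, blue, green, red), "fx", "fy", "cx", "cy" (pixels), "rvec" (rotation vector, rad) and "tvec" (3), from world to camera coordinates, as OpenCV has them. Camera axes: x right, y down, z forward; pixel columns grow to the right and rows downward; lengths in m; the calibration is good to about 2 mm. A picture is of the moment at which its call begins. There is no depth.
- robot.close_job(): hands the job in, once; it reports no verdict.
The state is a dict: "t": time; "q": joint angles; "dq": joint speeds; "joint_torque": joint torques, N m; "tool_pos": TCP position; "orientation": TCP orientation; "force": force on the tool from outside, world axes, zero at the start; "wrist_torque": the same for the moment, N m; "opening": finger opening in m.
Only numpy, scipy, OpenCV 4.12 (cv2) and the standard library are available. Lean on these libraries where they do the work, as an engineer would, in place of code of your own. Each camera call takes 0.05 s, during which the arm holds its last target.

### The job

Open the clamped white reagent bottle: its grey child-resistant cap only spins idly unless you keep it pressed down firmly, but not harder than the seal can bear (30 N), while you turn it anticlockwise by about a quarter turn until it comes free. Then lift the cap off and set it gently, upright, in the middle of the round steel dish, leaving the other things where they are.

Things in the scene. Friction and masses are not known exactly. Their poses are not given: they have to be found in the camera images.
- bottle: White round reagent bottle, 76 mm in diameter, shoulder up to 103 mm above the bench, fixed in a clamp holder (100 x 100 x 12 mm steel foot; ring 86 mm wide, 38 mm high; a thumb screw on either side). Origin on the bench under the bottle's axis, z up.
- seal: Flat sprung seal disc in the bottle's mouth, hidden under the closed cap; 24 mm in diameter, origin at the centre of its top, 144 mm above the bench, on the bottle's axis; it sinks up to 4 mm. It carries whatever the cap is pressed down with, and is spoilt by more than 30 N. Below it, three tabs on the 32 mm wide neck hold the cap's liner down.
- cap_center (a point): Centre of the cap's grey ribbed outer shell: an upright cylinder 54 mm in diameter, 42 mm high, to be gripped by its sides; z up, turns with the shell. Closed and unpressed it is 145 mm above the bench. The shell spins freely either way on the white inner liner, held up by a spring of 3 to 7 N; it drives the liner only while pressed down. The whole cap weighs 0.13 kg.
- cap_clutch (a point): Hidden clutch in the cap, on its axis. Pressed down, the shell meets it after 3 to 10 mm (differs from cap to cap; about 2 mm less on a crest); then force rises 5 to 20 N per mm. A steady 12 to 22 N holds it; with less it clicks over its 14 teeth. It bites within 26 degrees of turning; when it drops off a crest, follow it down 2 mm to keep the force.
- liner_ring (a point): Cap's white inner liner, 47 mm outer diameter; the point is on the axis at its lower edge, the cap's lowest part, 27 mm below point cap_center (unpressed). Closed: 118 mm above the bench, x axis along the bottle's x. Free to lift off once turned anticlockwise from above by over 38 degrees; a stop ends the turn at 79. It does not turn clockwise. Turns with under 0.3 N m.
- dish_floor (a point): Centre of the inner floor of the round, shallow steel dish: 80 mm wide at the floor, 92 mm over the rim, 12 mm high, floor 3 mm above the bench; fixed. z up.
- lysis_bottle: Small square bystander bottle with an ordinary screw cap, 46 x 46 x 92 mm, loose; origin at the centre of its underside. To be left alone.
- ethanol_bottle: Round brown bystander bottle, 60 mm in diameter, 118 mm high, loose; origin at the centre of its underside. To be left alone.
- timer: Flat white bench timer, 62 x 66 x 18 mm, loose; origin at the centre of its underside. To be left alone.
Not all that is in view belongs to the job. Leave any blue or green look-alike of the bottle alone.

How it is judged:
On the way, in this order (a step that is already met when the one before it is completed fails the run):
1. the liner is turned clear of the neck's tabs while the cap is still down on the neck (angle between the x axis of liner_ring and the x axis of bottle, either way round above 0.66 rad and horizontal distance between liner_ring and bottle below 0.004 m and z of liner_ring in the frame of bottle below 0.1195 m), for 0.1 s.
2. the cap is lifted off the neck (z of liner_ring in the frame of bottle above 0.15 m), for 0.1 s.
At the end, for the whole second after the job is handed in: The cap (liner and shell) stands upright (within 6 degrees), open side down, flat on the floor of the steel dish, its axis within 15 mm of the dish's centre, released and at rest; the bottle is open (horizontal distance between liner_ring and dish_floor below 0.015 m and z of liner_ring in the frame of dish_floor below 0.004 m and z of cap_center in the frame of liner_ring above 0.015 m and angle between liner_ring's own z axis and vertical below 0.1 rad and contact force between the fingers and anything else below 0.1 N); the robot touches nothing.
It fails at once if the seal under the cap is pressed with more than 30 N (contact force between seal and anything else above 30 N).
It fails at once if the cap is banged down: more than 40 N on the dish (contact force between cap_dish and anything else above 40 N).
It fails at once if the small square bottle is moved by more than 15 mm (distance of lysis_bottle from where it was at the start of the episode above 0.015 m).
It fails at once if the brown bottle is moved by more than 15 mm (distance of ethanol_bottle from where it was at the start of the episode above 0.015 m).
It fails at once if the timer is moved by more than 15 mm (distance of timer from where it was at the start of the episode above 0.015 m).
It also fails if it takes over 69 s, if anything falls off the work surface, if the arm or the gripper's body presses on something with over 40 N, if the wrist force passes 120 N, or if a joint passes its speed limit or range.

## Working session

There is one attempt and no reset: what is moved stays moved. The work goes in short steps, Python scripts to look and compute and a shell command to move; the robot and the scene stay as the last step left them, time stands still between calls to the robot, and variables do not carry over. Pictures are saved under pics/ and viewed, and the job is handed in when it is done.

```bash
ls; mkdir -p pics; python3 - <<'E'
from plant import monitor, optics, robot
import cv2
print(monitor.read_state()); print(robot.tip_extent)
for n in("scene","top"):
    c=optics.read_camera(n); cv2.imwrite(f"pics/{n}0.png",c["image"]); print({k:v for k,v in c.items() if k!="image"})
E
```

```text
pics
{'t': 0.0, 'q': array([-1.42440854e+00,  1.31160727e-01,  1.48926515e+00,  1.16613340e-05,
        1.52299742e+00, -8.53982173e-02]), 'dq': array([-8.06434298e-04,  9.61723655e-04,  6.05791292e-04,  2.04989995e-03,
        1.20242864e-03, -9.62414716e-05]), 'joint_torque': array([-8.54212904e-04, -5.59833956e+01, -4.91767001e+01,  7.68398121e-02,
        3.50223714e-02, -1.28027923e-04]), 'tool_pos': array([ 0.13776863, -0.58334881,  0.19619551]), 'orientation': array([-0.24435378,  2.10053253, -2.09666583]), 'force': array([ 0.12560959,  0.01510694, -0.22902766]), 'wrist_torque': array([0.00318203, 0.01471812, 0.00691775]), 'opening': 0.09333857029824387}
0.008
{'fx': 474.6233233625978, 'fy': 474.6233233625978, 'cx': 310.103939130508, 'cy': 186.28885708745116, 'rvec': array([ 1.11967085, -2.16823279,  1.13720548]), 'tvec': array([0.39180792, 0.29427828, 0.87686362])}
{'fx': 423.3508256006373, 'fy': 423.3508256006373, 'cx': 313.7489858501403, 'cy': 195.0916619988235, 'rvec': array([ 2.10687516, -2.11278232,  0.23643826]), 'tvec': array([0.09530199, 0.50089642, 1.19708613])}
```

View pics/scene0.png

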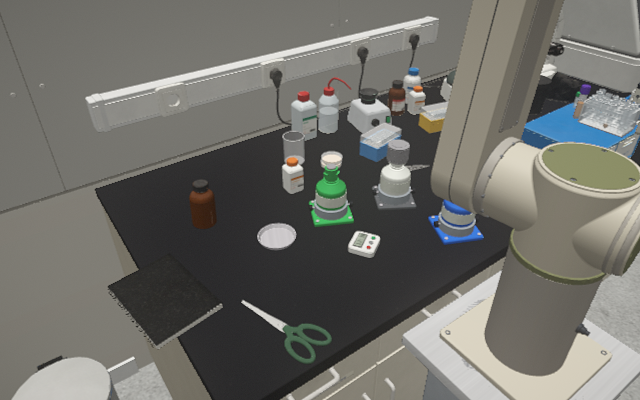

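View pics/top0.png

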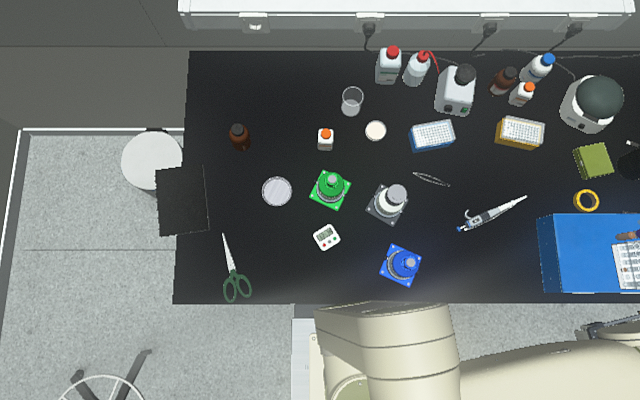

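The scene view shows the white bottle at about (395,185) with its grey cap at (398,152), and the dish at (277,236). In the top view the cap is at (397,195), the foot at (388,204) and the dish at (277,191). The green and blue look-alikes are at (330,190) and (402,265). Next I'll measure these.

```bash
cat > h.py <<'E'
import numpy as np, cv2
from plant import monitor, optics, robot
def cam(n,save=None):
    c=optics.read_camera(n)
    if save: cv2.imwrite(save,c["image"])
    c["R"]=cv2.Rodrigues(np.array(c["rvec"]))[0]; c["C"]=-c["R"].T@c["tvec"]; return c
def ray(c,u,v):
    d=c["R"].T@np.array([(u-c["cx"])/c["fx"],(v-c["cy"])/c["fy"],1]); return d/np.linalg.norm(d)
def plane(c,u,v,z):
    d=ray(c,u,v); return c["C"]+d*(z-c["C"][2])/d[2]
def proj(c,p):
    q=c["R"]@np.array(p)+c["tvec"]; return np.array([c["fx"]*q[0]/q[2]+c["cx"],c["fy"]*q[1]/q[2]+c["cy"]])
def crop(im,x0,y0,x1,y1,s,name): cv2.imwrite(name,cv2.resize(im[y0:y1,x0:x1],None,fx=s,fy=s,interpolation=cv2.INTER_CUBIC))
E
python3 - <<'E'
from h import *
t=cam("top");s=cam("scene")
crop(t["image"],350,160,430,240,7,"pics/tb.png"); crop(s["image"],360,130,430,220,6,"pics/sb.png")
for (c,uv,z,n) in [(t,(397,195),.166,"capT"),(s,(398,146),.166,"capS"),(t,(277,191),.012,"dishT"),(s,(277,236),.012,"dishS"),(t,(326,237),.018,"timer"),(t,(238,129),.118,"eth"),(t,(326,132),.092,"lys"),(t,(334,180),.166,"green"),(t,(407,261),.166,"blue")]:
    print(n,plane(c,*uv,z).round(4))
E
```

```text
capT [ 0.4763 -0.1292  0.166 ]
capS [ 0.4762 -0.1208  0.166 ]
dishT [0.5235 0.2061 0.012 ]
dishS [0.5208 0.2102 0.012 ]
timer [0.3812 0.0576 0.018 ]
eth [0.6837 0.3132 0.118 ]
lys [0.6841 0.0572 0.092 ]
green [0.5183 0.0397 0.166 ]
blue [ 0.3006 -0.1471  0.166 ]
```

View pics/tb.png

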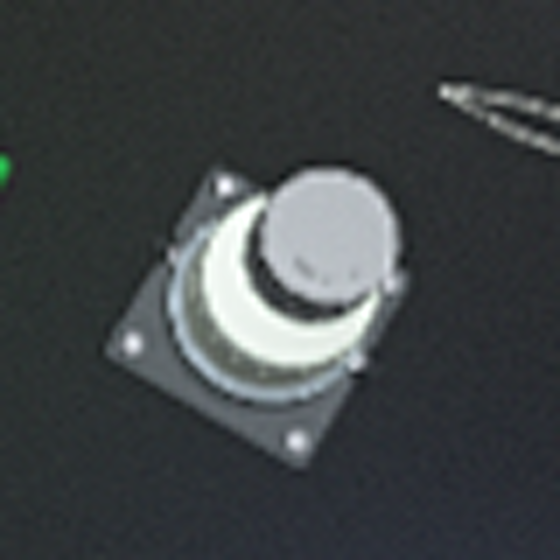

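View pics/sb.png

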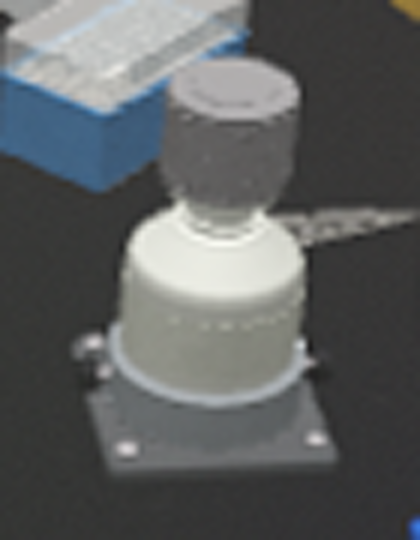

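The enlarged crops show the cap-top disc centre at (397,193) in top and (398,144.5) in scene. I'll refine the cap and the dish with ellipse fits and triangulation.

```bash
python3 - <<'E'
from h import *
t=cam("top");s=cam("scene")
print("capT",plane(t,397,193.1,.166).round(4),"capS",plane(s,398.2,144.5,.166).round(4))
def tri(a,b):
    A=[];B=[]
    for c,uv in((t,a),(s,b)):
        d=ray(c,*uv);P=np.eye(3)-np.outer(d,d);A.append(P);B.append(P@c["C"])
    return np.linalg.solve(sum(A),sum(B))
print("tri",tri((397,193.1),(398.2,144.5)).round(4))
for c,r,z in((t,(250,165,305,220),.012),(s,(245,215,310,260),.012)):
    im=c["image"][r[1]:r[3],r[0]:r[2]]; m=(im.min(2)>70).astype(np.uint8)*255
    m=cv2.morphologyEx(m,cv2.MORPH_CLOSE,np.ones((5,5)))
    k=max(cv2.findContours(m,0,1)[0],key=cv2.contourArea)
    e=cv2.fitEllipse(k); u,v=e[0][0]+r[0],e[0][1]+r[1]
    print(e,(u,v),plane(c,u,v,.012).round(4))
# foot screws top (z .012) : mean of corner screw pairs diag
for p in [(225,185),(132,343),(297,440)]: print(plane(t,350+p[0]/7-.5,160+p[1]/7-.5,.014).round(4))
a=plane(t,350+225/7-.5,160+185/7-.5,.014);b=plane(t,350+297/7-.5,160+440/7-.5,.014);print("foot",(a+b)/2)
crop(t["image"],245,160,309,224,8,"pics/td.png")
st=monitor.read_state();print(cv2.Rodrigues(st["orientation"])[0].round(3))
E
```

```text
capT [ 0.4816 -0.1294  0.166 ] capS [ 0.4814 -0.1264  0.166 ]
tri [ 0.4826 -0.1291  0.1644]
((26.439409255981445, 25.799461364746094), (29.25872802734375, 30.077096939086914), 64.01117706298828) (276.43940925598145, 190.7994613647461) [0.5242 0.2078 0.012 ]
((31.31413459777832, 20.741697311401367), (26.54322052001953, 38.79511642456055), 85.13552856445312) (276.3141345977783, 235.74169731140137) [0.5226 0.2111 0.012 ]
[ 0.5384 -0.115   0.014 ]
[ 0.468  -0.0719  0.014 ]
[ 0.4254 -0.1417  0.014 ]
foot [ 0.48187984 -0.12833021  0.014     ]
[[-0.973 -0.     0.23 ]
 [-0.23   0.001 -0.973]
 [-0.    -1.    -0.001]]
```

```bash
python3 -m inch '[[[0,-42,0,0,0,0],[0,-42,0,0,0,0],[-36.6,0,-30.3,0,0,0],[-36.6,0,-30.3,0,0,0],[-36.6,0,-30.3,0,0,0],[-36.6,0,-30.3,0,0,0],[-36.6,0,-30.3,0,0,0],[-36.6,0,-30.3,0,0,0]]]' 93 30
python3 -m inch '[[[-36.6,0,-30.3,0,0,0],[-36.6,0,-30.3,0,0,0],[-36.6,0,-30.3,0,0,0],[-36.6,0,-30.3,0,0,0],[-36.6,0,-30.3,0,0,0],[-36.6,0,-30.3,0,0,0],[0,0,0,0,0,0],[0,0,0,0,0,0]]]'
cat > st.py <<'E'
import sys
from h import *
np.set_printoptions(suppress=True,precision=4)
s=monitor.read_state();R=cv2.Rodrigues(s["orientation"])[0]
print("t",s["t"],"p",s["tool_pos"],"q",s["q"],"F",s["force"],"M",s["wrist_torque"],"op",s["opening"]);print(R)
if len(sys.argv)>1:
    print("tool delta mm",R.T@(np.array(list(map(float,sys.argv[1:4])))-s["tool_pos"])*1000)
E
python3 st.py .4817 -.1283 .25
```

```text
t: 1.3
tool_pos: [0.3105, -0.3553, 0.2813]
orientation: [-0.244, 2.098, -2.099]
force: [0.4, -0.8, -0.6]
opening: 0.093
t: 2.3
tool_pos: [0.4816, -0.1293, 0.2812]
orientation: [-0.246, 2.098, -2.099]
force: [-0.7, -0.7, 0.2]
opening: 0.0925
t 2.3 p [ 0.4816 -0.1293  0.2812] q [-0.3649 -0.1651  1.6289 -0.0005  1.6781  0.9734] F [-0.7314 -0.7016  0.1913] M [ 0.0323 -0.007  -0.0315] op 0.09253842598364041
[[-0.9731 -0.0005  0.2304]
 [-0.2304 -0.0003 -0.9731]
 [ 0.0005 -1.      0.0002]]
tool delta mm [-0.38   31.1569 -0.9987]
```

```bash
python3 -m inch '[[[0,30,-1,0,0,0],[0,30,0,0,0,0],[0,20,0,0,0,0],[0,0,0,0,0,0]]]'
python3 - <<'E'
from h import *
t=cam("top");s=cam("scene")
a=cv2.resize(t["image"][150:250,340:440],(400,400));b=cv2.resize(s["image"][80:200,340:460],(400,400))
cv2.imwrite("pics/g1.png",cv2.hconcat([a,b]))
E
```

```text
t: 2.8
tool_pos: [0.4802, -0.1286, 0.1997]
orientation: [-0.246, 2.102, -2.099]
force: [1.1, 0.7, -0.1]
opening: 0.093
```

View pics/g1.png

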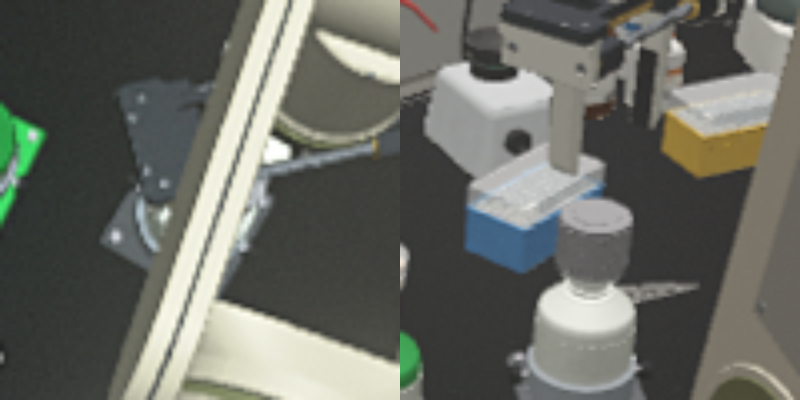

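```bash
python3 - <<'E'
from h import *
s=cam("scene");st=monitor.read_state();R=cv2.Rodrigues(st["orientation"])[0]
print(s["C"])
for k in (-46,0,46):
    p=st["tool_pos"]+R@np.array([0,8,k])/1000; u=proj(s,p); print(k,p.round(3),u,(u-[340,80])*400/120+[400,0])
crop(s["image"],340,60,500,180,5,"pics/g2.png")
E
```

```text
[-0.24209673  0.63216913  0.74212824]
-46 [ 0.472 -0.084  0.195] [389.06876445 140.72241554] [563.56254817 202.4080518 ]
0 [ 0.482 -0.129  0.195] [399.74169561 133.74890758] [599.13898535 179.16302527]
46 [ 0.493 -0.174  0.195] [409.90959682 127.10537742] [633.03198938 157.01792475]
```

View pics/g2.png

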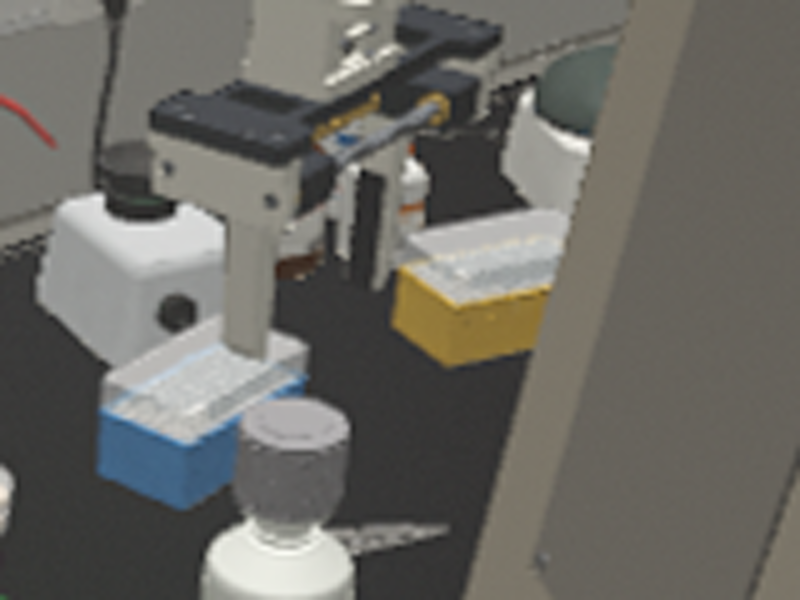

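```bash
python3 - <<'E'
from h import *
s=cam("scene");st=monitor.read_state();R=cv2.Rodrigues(st["orientation"])[0]
print(st["tool_pos"])
for k in (-64,-46,46,64):
  for x in (-7.5,7.5):
    p=st["tool_pos"]+R@np.array([x,8,k])/1000; u=proj(s,p); print(k,x,(u-[340,60])*5)
for z in(.14,.16,.166,.18): print(z,(proj(s,[.4817,-.1283,z])-[340,60])*5)
E
```

```text
[ 0.48231447 -0.1287047   0.20285437]
-64 -7.5 [210.1933638  412.46170893]
-64 7.5 [236.69585105 422.5289335 ]
-46 -7.5 [231.8503457  398.43840382]
-46 7.5 [258.2553029  408.30318737]
46 -7.5 [336.30078959 330.80476721]
46 7.5 [362.19137611 339.72221412]
64 -7.5 [355.59509491 318.31133984]
64 7.5 [381.38269627 327.05905133]
0.14 [288.7763833  466.69987211]
0.16 [292.3185593  431.74335497]
0.166 [293.3944424  421.12583462]
0.18 [295.92904088 396.11275361]
```

```bash
python3 - <<'E'
from h import *
for i in range(3):
    st=monitor.read_state(); print(st["t"],st["tool_pos"].round(4),st["q"].round(4),st["dq"].round(3)); t=cam("top")
st=monitor.read_state();R=cv2.Rodrigues(st["orientation"])[0]; s=cam("scene")
im=t["image"].copy(); im2=s["image"].copy()
for c,I in((t,im),(s,im2)):
  for y in(8,-76):
    for k in (-94,-64,64,94):
      for x in (-37.5,37.5) if y<0 else (-7.5,7.5):
        u=proj(c,st["tool_pos"]+R@np.array([x,y,k])/1000); I[tuple(np.clip(u.round().astype(int)[::-1],0,[399,639]))]=(0,0,255) if y>0 else (255,0,255)
crop(im,320,140,440,240,5,"pics/g3t.png");crop(im2,340,40,500,160,5,"pics/g3s.png")
E
```

```text
3.0 [ 0.4823 -0.1287  0.2029] [-0.3635 -0.1502  1.7568  0.      1.5327  0.9758] [ 0.003 -0.001 -0.     0.001 -0.002  0.002]
3.05 [ 0.4824 -0.1286  0.2028] [-0.3633 -0.1502  1.7568 -0.      1.5325  0.9758] [ 0.003  0.001  0.005  0.001 -0.003  0.001]
3.1 [ 0.4823 -0.1285  0.2026] [-0.3632 -0.1501  1.7571 -0.      1.5324  0.9758] [ 0.002  0.002  0.007  0.001 -0.002 -0.002]
```

View pics/g3t.png

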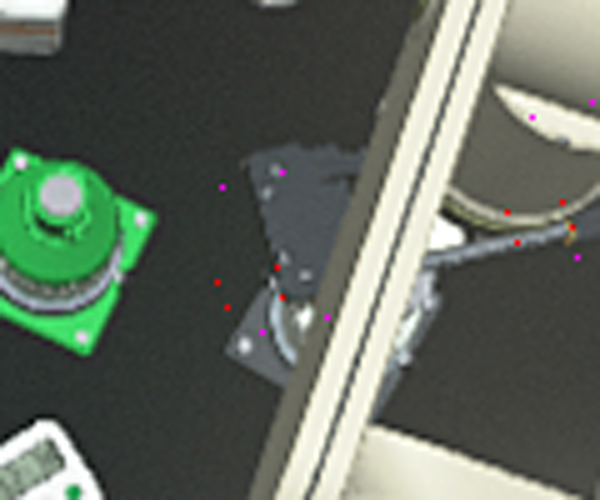

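View pics/g3s.png

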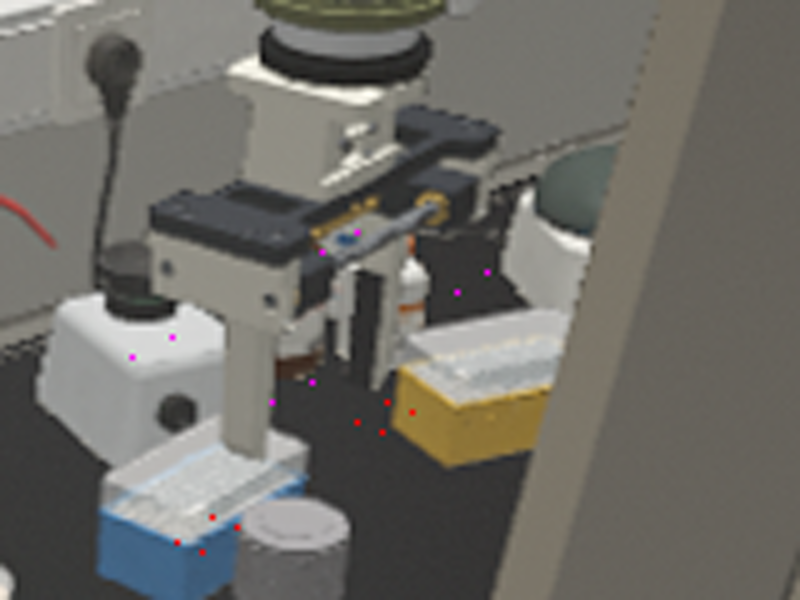

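```bash
cat >> h.py <<'E'
def tri(t,a,s,b):
    A=[];B=[];L=[]
    for c,uv in((t,a),(s,b)):
        d=ray(c,*uv);P=np.eye(3)-np.outer(d,d);A.append(P);B.append(P@c["C"]);L.append(P)
    x=np.linalg.solve(sum(A),sum(B)); return x,[np.linalg.norm(P@(x-c["C"])) for P,c in zip(L,(t,s))]
E
python3 - <<'E'
from h import *
t=cam("top");s=cam("scene")
for a,b in (((369.6,172.4),(370,82.5)),((377,200),(396,91))):
    x,e=tri(t,a,s,b);print(x.round(4),np.round(e,4))
st=monitor.read_state();R=cv2.Rodrigues(st["orientation"])[0]
for x in(-37.5,37.5): print(st["tool_pos"]+R@np.array([x,-76,-94])/1000)
crop(t["image"],340,150,440,225,8,"pics/g4t.png");crop(s["image"],360,60,460,140,8,"pics/g4s.png")
E
```

```text
[ 0.4899 -0.0306  0.3474] [0.001 0.001]
[ 0.4257 -0.0459  0.3456] [0.0004 0.0004]
[ 0.49664996 -0.02811353  0.27767211]
[ 0.42365812 -0.04535272  0.27762821]
```

View pics/g4t.png

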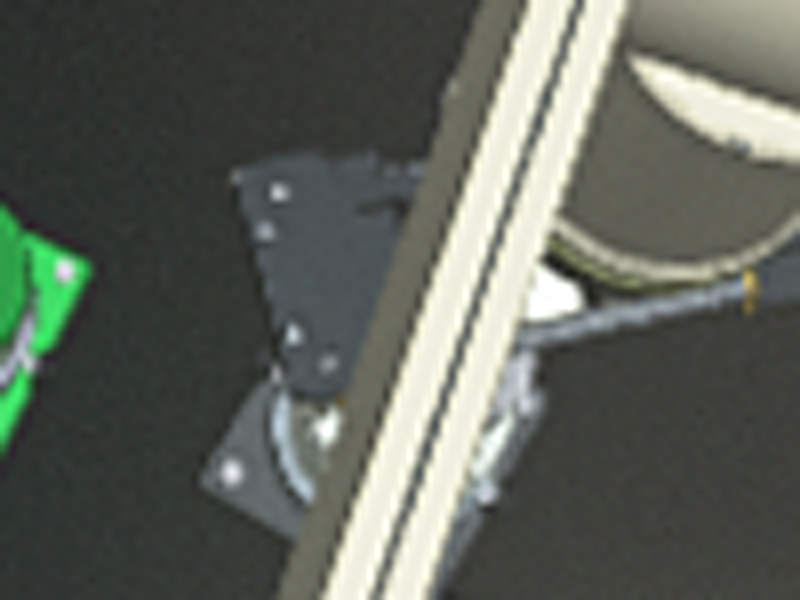

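View pics/g4s.png

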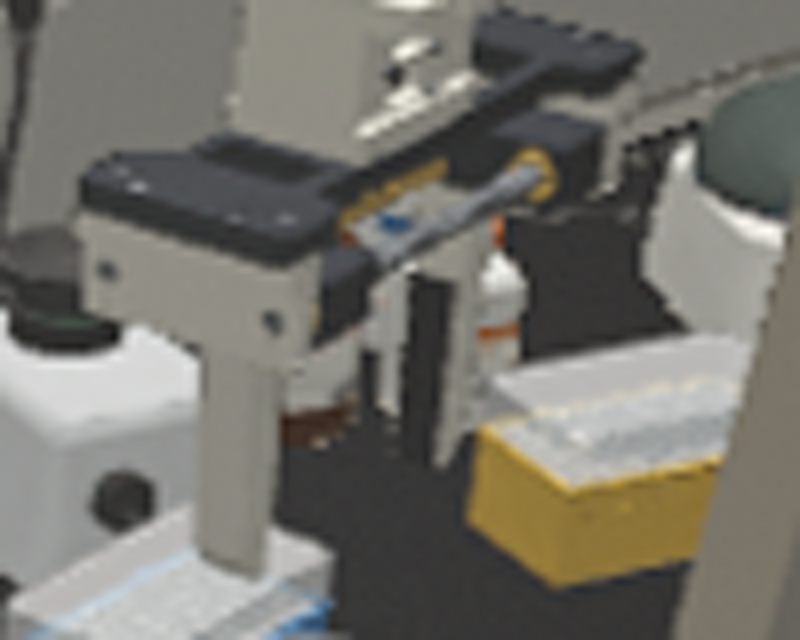

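```bash
python3 - <<'E'
from h import *
s=cam("scene")
st=monitor.read_state();R=cv2.Rodrigues(st["orientation"])[0]
for k in(-64,-55,-46,46,55,64):
  for z in (.19,.2,.21,.22,.23,.24):
    p=st["tool_pos"]+R@np.array([0,0,k])/1000; p[2]=z; print(k,z,((proj(s,p)-[360,60])*8).round())
E
```

```text
-64 0.19 [196. 684.]
-64 0.2 [199. 654.]
-64 0.21 [201. 624.]
-64 0.22 [204. 593.]
-64 0.23 [206. 562.]
-64 0.24 [209. 531.]
-55 0.19 [214. 672.]
-55 0.2 [216. 642.]
-55 0.21 [219. 612.]
-55 0.22 [221. 582.]
-55 0.23 [224. 551.]
-55 0.24 [227. 520.]
-46 0.19 [231. 661.]
-46 0.2 [234. 631.]
-46 0.21 [236. 601.]
-46 0.22 [239. 571.]
-46 0.23 [242. 540.]
-46 0.24 [244. 510.]
46 0.19 [397. 552.]
46 0.2 [401. 523.]
46 0.21 [404. 494.]
46 0.22 [407. 465.]
46 0.23 [411. 435.]
46 0.24 [414. 405.]
55 0.19 [413. 542.]
55 0.2 [416. 513.]
55 0.21 [419. 484.]
55 0.22 [423. 455.]
55 0.23 [426. 425.]
55 0.24 [430. 395.]
64 0.19 [428. 532.]
64 0.2 [431. 503.]
64 0.21 [435. 474.]
64 0.22 [438. 445.]
64 0.23 [442. 416.]
64 0.24 [445. 386.]
```

The top-view plate corners match the reported XY. In the scene view, though, the fingertips look about 25 mm higher than the state says. I'll descend partway, which is safe because the fingers straddle the cap, and check again against the cap.

```bash
python3 -m inch '[[[0,15,0,0,0,0],[0,15,0,0,0,0],[0,0,0,0,0,0],[0,0,0,0,0,0]]]'
python3 - <<'E'
from h import *
st=monitor.read_state();print(st["tool_pos"],st["force"]);s=cam("scene");crop(s["image"],360,80,460,155,8,"pics/g5s.png")
E
```

```text
t: 3.85
tool_pos: [0.4814, -0.1281, 0.171]
orientation: [-0.245, 2.099, -2.098]
force: [0.2, -0.1, 0.3]
opening: 0.0934
[ 0.48138807 -0.12811116  0.17097132] [ 0.19799794 -0.08905014  0.34231711]
```

View pics/g5s.png

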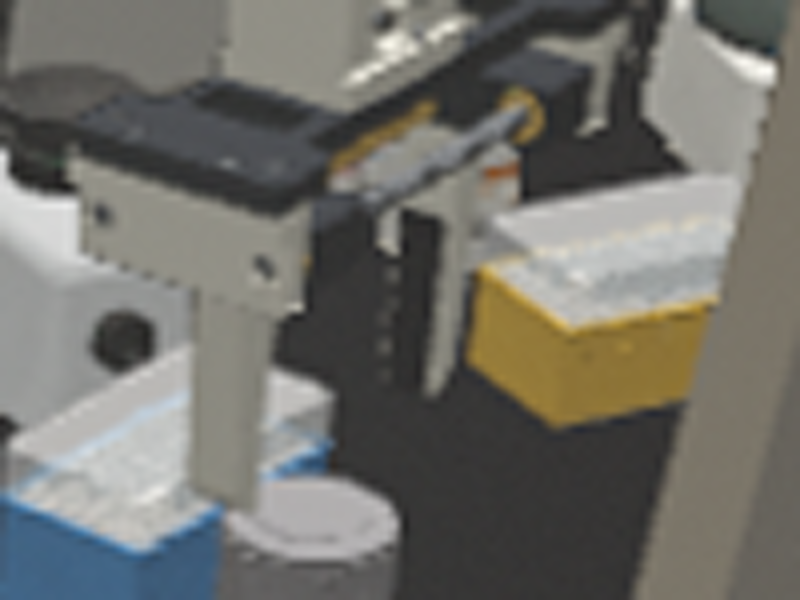

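```bash
python3 -m inch '[[[0,15,0,0,0,0],[0,14,0,0,0,0],[0,0,0,0,0,0],[0,0,0,0,0,0]]]'
python3 - <<'E'
from h import *
st=monitor.read_state();print(st["tool_pos"],st["force"]);s=cam("scene");crop(s["image"],360,90,460,165,8,"pics/g6s.png")
t=cam("top");crop(t["image"],340,150,440,225,8,"pics/g6t.png")
E
```

```text
t: 4.4
tool_pos: [0.4815, -0.1282, 0.1421]
orientation: [-0.245, 2.099, -2.099]
force: [-0.9, 0.1, -0.6]
opening: 0.0928
[ 0.48145721 -0.12817422  0.14211138] [-0.86447539  0.05300984 -0.55806226]
```

View pics/g6s.png

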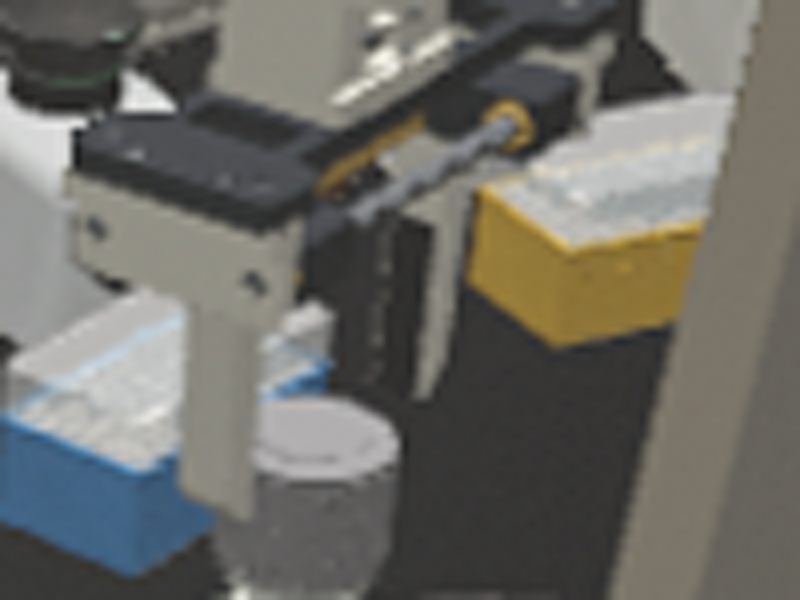

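View pics/g6t.png

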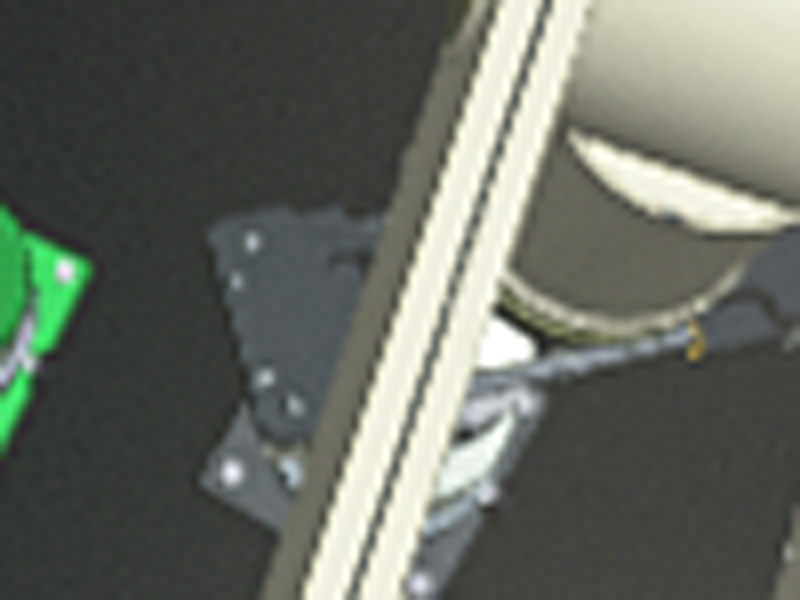

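The scene view puts the fingertips about 30 mm above the reported z. To settle it, I'll raise 6 mm and close gently: the fingers will either stop on the cap at 54 mm or pass over its top.

```bash
python3 -m inch '[[[0,-6,0,0,0,0],[0,0,0,0,0,0],[0,0,0,0,0,0],[0,0,0,0,0,0],[0,0,0,0,0,0],[0,0,0,0,0,0]]]' 46 5
python3 - <<'E'
from h import *
st=monitor.read_state();print(st["tool_pos"],st["force"],st["opening"]);s=cam("scene");crop(s["image"],360,90,460,165,8,"pics/g7s.png")
E
```

```text
t: 5.25
tool_pos: [0.4815, -0.1282, 0.1481]
orientation: [-0.244, 2.099, -2.099]
force: [-0.4, -0.3, 0.4]
opening: 0.0466
[ 0.48149966 -0.12817887  0.14814216] [-0.40325044 -0.33986215  0.38944388] 0.04658288568566326
```

View pics/g7s.png

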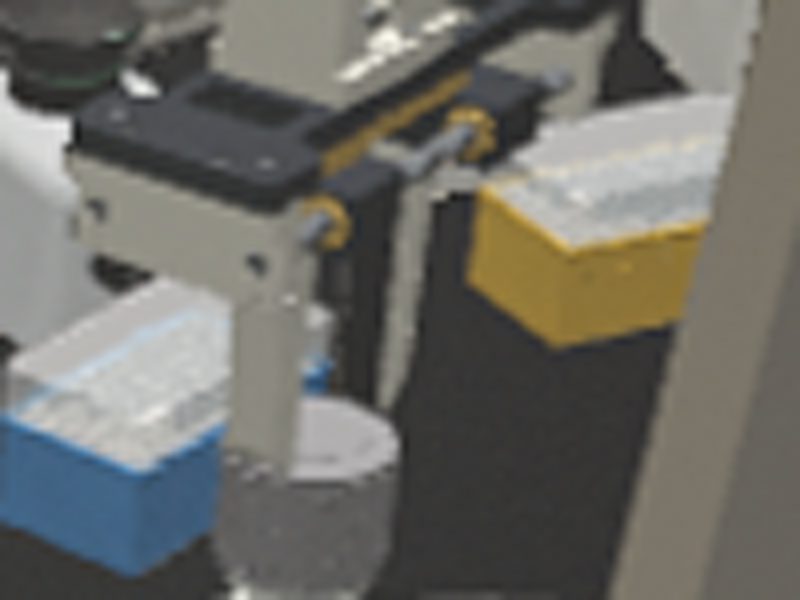

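The fingers closed to 46 mm over the cap's top, so the tips really are above the cap and the reported z reads low. I'll touch the cap top lightly to calibrate it.

```bash
python3 -m inch '[[[0,1,0,0,0,0],[0,1,0,0,0,0],[0,1,0,0,0,0],[0,0,0,0,0,0]]]'
python3 -m inch '[[[0,1,0,0,0,0],[0,1,0,0,0,0],[0,0,0,0,0,0]]]'
```

```text
t: 5.8
tool_pos: [0.4816, -0.1282, 0.1454]
orientation: [-0.244, 2.099, -2.099]
force: [-0.8, 0.3, 3.0]
opening: 0.0458
t: 6.18
tool_pos: [0.4816, -0.1282, 0.1434]
orientation: [-0.244, 2.098, -2.099]
force: [-1.7, 0.8, 3.3]
opening: 0.0462
```

Contact came at a reported z of about 0.1465, so the tips are roughly 20 mm above the reported TCP z. I'll back off, open, and lower to z = 0.114, which puts the tips at about 0.134.

```bash
python3 -m inch '[[[0,-8,0,0,0,0],[0,0,0,0,0,0],[0,0,0,0,0,0],[0,0,0,0,0,0],[0,0,0,0,0,0],[0,12,0,0,0,0],[0,13,0,0,0,0],[0,12,0,0,0,0]]]' 93 20
python3 -m inch '[[[0,0,0,0,0,0],[0,0,0,0,0,0],[0,0,0,0,0,0],[0,0,0,0,0,0],[0,0,0,0,0,0],[0,0,0,0,0,0]]]' 45 20
python3 - <<'E'
from h import *
st=monitor.read_state();print(st["tool_pos"],st["force"],st["wrist_torque"],st["opening"],st["q"]);s=cam("scene");crop(s["image"],360,90,460,165,8,"pics/g8s.png")
E
```

```text
t: 7.18
tool_pos: [0.481, -0.128, 0.1126]
orientation: [-0.246, 2.1, -2.098]
force: [-0.3, -1.0, -0.2]
opening: 0.0931
t: 7.92
tool_pos: [0.482, -0.1287, 0.1148]
orientation: [-0.243, 2.097, -2.099]
force: [0.2, -2.6, 1.4]
opening: 0.0545
[ 0.48199987 -0.12866024  0.11476948] [ 0.18948322 -2.57378593  1.40735618] [-0.47996382 -0.11488777 -0.01347759] 0.05451819423902429 [-3.63355869e-01 -9.18369956e-02  1.86584698e+00 -3.86419896e-04
  1.36626397e+00  9.75832665e-01]
```

View pics/g8s.png

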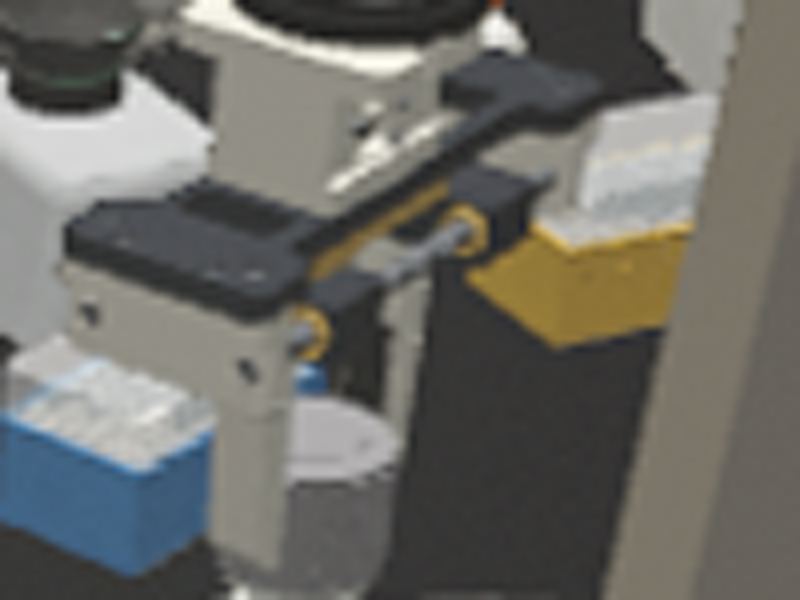

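Gripped at 54.5 mm, with the fingers on the shell's sides in the image. Next I'll firm up the grip and press down gradually.

```bash
python3 -m inch '[[[0,0,0,0,0,0],[0,0,0,0,0,0],[0,1,0,0,0,0],[0,1,0,0,0,0],[0,1,0,0,0,0],[0,0,0,0,0,0]]]' 45 55
python3 st.py|head -2; python3 -m inch '[[[0,1,0,0,0,0],[0,0,0,0,0,0]]]'
```

```text
t: 8.72
tool_pos: [0.482, -0.1287, 0.1122]
orientation: [-0.243, 2.097, -2.099]
force: [-0.8, -5.1, 9.2]
opening: 0.0537
t 8.725 p [ 0.482  -0.1287  0.1122] q [-0.3633 -0.0894  1.8684 -0.0005  1.3613  0.9759] F [-0.7986 -5.0509  9.1907] M [-0.6943  0.1492 -0.0687] op 0.053714146321453375
[[-0.9733  0.0011  0.2297]
t: 8.98
tool_pos: [0.4821, -0.1287, 0.1118]
orientation: [-0.243, 2.097, -2.099]
force: [-2.8, -4.2, 12.6]
opening: 0.0538
```

```bash
python3 -m inch '[[[0,1,0.8,0,0,0],[0,0,0,0,0,0]]]'; python3 -m inch '[[[0,0,0,0,-0.09,0],[0,0,0,0,-0.09,0],[0,0,0,0,0,0]]]'; python3 st.py |head -2
```

```text
t: 9.22
tool_pos: [0.4821, -0.1288, 0.1112]
orientation: [-0.243, 2.098, -2.098]
force: [-5.7, 1.5, 18.7]
opening: 0.054
t: 9.6
tool_pos: [0.4829, -0.1289, 0.1115]
orientation: [-0.415, 1.992, -1.993]
force: [-1.7, -0.1, 16.4]
opening: 0.0533
t 9.6 p [ 0.4829 -0.1289  0.1115] q [-0.3641 -0.0877  1.8682  0.0008  1.3585  0.7932] F [-1.6908 -0.1288 16.3557] M [ 0.1088  0.4996 -0.0673] op 0.0533071612838711
[[-0.9158  0.0027  0.4017]
```

```bash
python3 -m inch '[[[0,0,0,0,-0.09,0],[0,0,0,0,0,0]]]'; python3 -m inch '[[[0,0,0,0,-0.09,0],[0,0,0,0,0,0]]]'; python3 -m inch '[[[0,0,0,0,-0.09,0],[0,0,0,0,0,0]]]';python3 st.py |head -2
```

```text
t: 9.85
tool_pos: [0.483, -0.1289, 0.1115]
orientation: [-0.496, 1.938, -1.939]
force: [-1.7, 0.1, 16.4]
opening: 0.0541
t: 10.1
tool_pos: [0.483, -0.1289, 0.1115]
orientation: [-0.573, 1.882, -1.884]
force: [-2.8, 0.4, 15.6]
opening: 0.0538
t: 10.35
tool_pos: [0.483, -0.1289, 0.1115]
orientation: [-0.647, 1.824, -1.827]
force: [-2.6, -0.4, 16.4]
opening: 0.054
t 10.35 p [ 0.483  -0.1289  0.1115] q [-0.364  -0.0877  1.8681  0.0009  1.3584  0.5233] F [-2.571  -0.4437 16.4271] M [-0.0095  0.4364 -0.0077] op 0.05397264882559829
[[-0.7755  0.0029  0.6314]
```

```bash
for i in 1; do python3 -m inch '[[[0,0,0,0,-0.09,0],[0,0,0,0,-0.09,0],[0,0,0,0,0,0]]]'; done; python3 st.py|head -1;  python3 -m inch '[[[0,0,0,0,-0.09,0],[0,0,0,0,-0.09,0],[0,0,0,0,0,0]]]'; python3 st.py|head -1;  python3 -m inch '[[[0,0,0,0,-0.09,0],[0,0,0,0,-0.09,0],[0,0,0,0,0,0]]]'; python3 st.py|head -1
```

```text
t: 10.72
tool_pos: [0.4831, -0.1289, 0.1115]
orientation: [-0.784, 1.706, -1.709]
force: [-1.8, -0.7, 16.7]
opening: 0.0536
t 10.725 p [ 0.4831 -0.1289  0.1115] q [-0.364  -0.0876  1.868   0.0009  1.3583  0.3432] F [-1.7734 -0.7307 16.686 ] M [-0.0099  0.3648 -0.0434] op 0.05364736179834723
t: 11.1
tool_pos: [0.4831, -0.1289, 0.1116]
orientation: [-0.909, 1.584, -1.587]
force: [-1.7, 0.2, 15.3]
opening: 0.0538
t 11.1 p [ 0.4831 -0.1289  0.1116] q [-0.364  -0.0877  1.868   0.0009  1.3582  0.1632] F [-1.6847  0.2452 15.2969] M [ 0.0024  0.2803 -0.0101] op 0.053768692459077325
t: 11.48
tool_pos: [0.4832, -0.1289, 0.1115]
orientation: [-1.022, 1.458, -1.462]
force: [-1.7, -0.1, 15.5]
opening: 0.0537
t 11.475 p [ 0.4832 -0.1289  0.1115] q [-0.3641 -0.0876  1.868   0.0009  1.3581 -0.0167] F [-1.7135 -0.1091 15.5187] M [-0.0642  0.2022 -0.096 ] op 0.05365590842777793
```

```bash
python3 -m inch '[[[0,0,0,0,-0.08,0],[0,0,0,0,-0.08,0],[0,0,0,0,0,0]]]'; python3 st.py|head -1;  python3 -m inch '[[[0,0,0,0,-0.08,0],[0,0,0,0,-0.08,0],[0,0,0,0,0,0]]]'; python3 st.py|head -1
```

```text
t: 11.85
tool_pos: [0.4833, -0.1289, 0.1115]
orientation: [-1.112, 1.343, -1.348]
force: [-0.7, -0.9, 15.0]
opening: 0.0537
t 11.85 p [ 0.4833 -0.1289  0.1115] q [-0.364  -0.0876  1.868   0.001   1.358  -0.1766] F [-0.6661 -0.9234 14.9776] M [-0.0889  0.1085 -0.0337] op 0.05372493267852103
t: 12.22
tool_pos: [0.4833, -0.1289, 0.1116]
orientation: [-1.194, 1.227, -1.231]
force: [-0.3, 0.1, 15.8]
opening: 0.0539
t 12.225 p [ 0.4833 -0.1289  0.1116] q [-0.364  -0.0876  1.8679  0.001   1.3579 -0.3366] F [-0.3375  0.1142 15.7745] M [-0.0352  0.095  -0.0721] op 0.05385223343591431
```

```bash
python3 -m inch '[[[0,0,0,0,-0.07,0],[0,0,0,0,0,0]]]'; python3 st.py|head -1;  python3 -m inch '[[[0,0,0,0,-0.07,0],[0,0,0,0,0,0]]]'; python3 st.py|head -1
```

```text
t: 12.48
tool_pos: [0.4832, -0.129, 0.1117]
orientation: [-1.227, 1.175, -1.18]
force: [-1.9, -0.4, 17.8]
opening: 0.0539
t 12.475 p [ 0.4832 -0.129   0.1117] q [-0.364  -0.0877  1.8678  0.0008  1.3582 -0.4065] F [-1.9177 -0.4094 17.7693] M [-0.0555  0.348   0.0118] op 0.05390648708561956
t: 12.72
tool_pos: [0.4833, -0.129, 0.1116]
orientation: [-1.258, 1.123, -1.128]
force: [-1.3, -0.9, 15.4]
opening: 0.0537
t 12.725 p [ 0.4833 -0.129   0.1116] q [-0.364  -0.0876  1.8679  0.0009  1.3579 -0.4766] F [-1.2611 -0.8907 15.362 ] M [-0.0573  0.0552  0.058 ] op 0.05373991714458893
```

```bash
python3 -m inch '[[[0,0,0,0,-0.07,0],[0,0,0,0,0,0]]]'; python3 st.py|head -1;  python3 -m inch '[[[0,0,0,0,-0.07,0],[0,0,0,0,0,0]]]'; python3 st.py|head -1; python3 -m inch '[[[0,0,0,0,-0.07,0],[0,0,0,0,0,0]]]'; python3 st.py|head -1
```

```text
t: 12.98
tool_pos: [0.4832, -0.1289, 0.111]
orientation: [-1.288, 1.071, -1.076]
force: [2.8, -0.8, 10.4]
opening: 0.0539
t 12.975 p [ 0.4832 -0.1289  0.111 ] q [-0.364  -0.087   1.8686  0.0009  1.3568 -0.5466] F [ 2.8304 -0.8007 10.4179] M [-0.1517 -0.3345  0.0337] op 0.05387206435194178
t: 13.22
tool_pos: [0.4831, -0.1289, 0.1107]
orientation: [-1.316, 1.019, -1.023]
force: [2.1, -1.3, 8.8]
opening: 0.0536
t 13.225 p [ 0.4831 -0.1289  0.1107] q [-0.364  -0.0868  1.8688  0.001   1.3567 -0.6165] F [ 2.0682 -1.2614  8.7652] M [-0.2696 -0.4787  0.0823] op 0.053607548062145335
t: 13.48
tool_pos: [0.4832, -0.1288, 0.1107]
orientation: [-1.343, 0.966, -0.971]
force: [2.0, -0.5, 8.3]
opening: 0.0536
t 13.475 p [ 0.4832 -0.1288  0.1107] q [-0.364  -0.0868  1.8688  0.0011  1.3566 -0.6864] F [ 1.9745 -0.4711  8.2793] M [-0.1786 -0.4139 -0.0205] op 0.05364094449893287
```

The force drop near 87° suggests the liner hit its 79° stop and the clutch moved one tooth. To confirm, I'll press back to about 15 N and turn a little further.

```bash
python3 -m inch '[[[0,1,0,0,0,0],[0,0,0,0,0,0]]]'; python3 -m inch '[[[0,0.6,0,0,0,0],[0,0,0,0,0,0]]]'; python3 -m inch '[[[0,0,0,0,-0.07,0],[0,0,0,0,0,0]]]'; python3 st.py|head -1;  python3 -m inch '[[[0,0,0,0,-0.07,0],[0,0,0,0,0,0]]]'; python3 st.py|head -1; python3 -m inch '[[[0,0,0,0,-0.07,0],[0,0,0,0,0,0]]]'; python3 st.py|head -1
```

```text
t: 13.72
tool_pos: [0.4832, -0.1289, 0.1103]
orientation: [-1.342, 0.967, -0.971]
force: [-0.2, 0.6, 13.3]
opening: 0.0537
t: 13.98
tool_pos: [0.4833, -0.1289, 0.1101]
orientation: [-1.342, 0.967, -0.971]
force: [-1.8, -0.3, 16.6]
opening: 0.0537
t: 14.22
tool_pos: [0.4833, -0.1289, 0.1102]
orientation: [-1.368, 0.913, -0.918]
force: [-1.6, 0.6, 17.5]
opening: 0.0537
t 14.225 p [ 0.4833 -0.1289  0.1102] q [-0.364  -0.0863  1.8694  0.001   1.3552 -0.7563] F [-1.5581  0.5543 17.5252] M [ 0.0493  0.2835 -0.1564] op 0.05366635618476329
t: 14.48
tool_pos: [0.4833, -0.1291, 0.1102]
orientation: [-1.391, 0.86, -0.865]
force: [-2.3, 0.9, 17.2]
opening: 0.0537
t 14.475 p [ 0.4833 -0.1291  0.1102] q [-0.3642 -0.0863  1.8693  0.0008  1.355  -0.826 ] F [-2.291   0.9255 17.1687] M [-0.1341  0.2861 -0.4762] op 0.05374472883734991
t: 14.72
tool_pos: [0.4836, -0.1291, 0.1111]
orientation: [-1.414, 0.806, -0.812]
force: [-4.7, 0.8, 22.5]
opening: 0.0535
t 14.725 p [ 0.4836 -0.1291  0.1111] q [-0.3641 -0.0871  1.8684  0.0008  1.3561 -0.8965] F [-4.7003  0.8296 22.4574] M [0.1474 0.7277 0.0481] op 0.05354010854234575
```

The wrist moment reached 0.48 N·m and the shell then rode up a crest at 107° of total turn. That means the liner is on its stop, so it is clear of the tabs. Lifting gently now.

```bash
python3 -m inch '[[[0,-3,0,0,0,0],[0,-3,0,0,0,0],[0,-4,0,0,0,0],[0,-5,0,0,0,0]]]'; python3 -m inch '[[[0,-10,0,0,0,0],[0,-15,0,0,0,0],[0,-20,0,0,0,0],[0,-25,0,0,0,0],[0,-25,0,0,0,0],[0,-10,0,0,0,0],[0,0,0,0,0,0]]]'
python3 st.py .5235 .209 .22
python3 - <<'E'
from h import *
s=cam("scene");t=cam("top");cv2.imwrite("pics/l1.png",cv2.hconcat([cv2.resize(s["image"][40:240,250:490],(480,400)),cv2.resize(t["image"][100:260,300:428],(320,400))]))
E
```

```text
t: 15.22
tool_pos: [0.4823, -0.129, 0.1215]
orientation: [-1.414, 0.809, -0.811]
force: [10.0, -6.1, -8.6]
opening: 0.0539
t: 16.1
tool_pos: [0.4818, -0.1288, 0.2278]
orientation: [-1.415, 0.81, -0.81]
force: [-0.8, -0.8, -1.2]
opening: 0.0535
t 16.1 p [ 0.4818 -0.1288  0.2278] q [-0.3643 -0.1578  1.7184  0.0002  1.5809 -0.8955] F [-0.8213 -0.7988 -1.2426] M [-0.0253 -0.0909 -0.012 ] op 0.053543940789829415
[[ 0.5065  0.0002  0.8622]
 [-0.8622  0.0002  0.5065]
 [-0.0001 -1.      0.0003]]
tool delta mm [-270.1151    7.8588  207.0881]
```

View pics/l1.png

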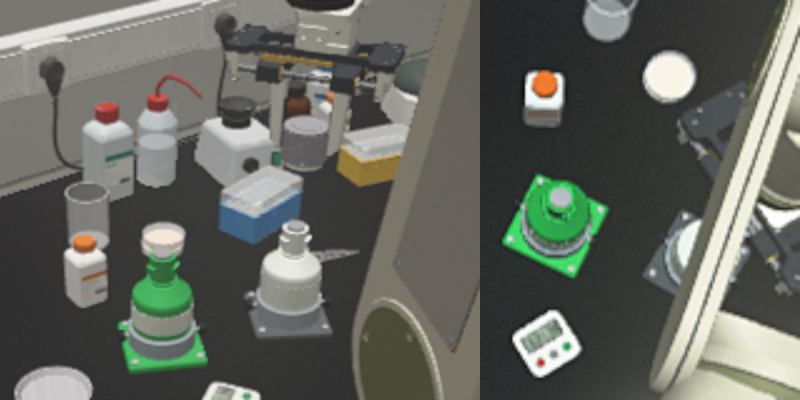

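The cap is off: the bare neck shows at about (295,230) in the left half of the image, with the cap in the jaws at (305,140). Moving above the dish.

```bash
python3 -m inch '[[[-30,0,23,0,0,0],[-30,0,23,0,0,0],[-30,0,23,0,0,0],[-30,0,23,0,0,0],[-30,0,23,0,0,0],[-30,0,23,0,0,0],[-30,0,23,0,0,0],[-30,0,23,0,0,0]]]'; python3 -m inch '[[[-30,0,23,0,0,0],[0,30,0,0,0,0],[0,40,0,0,0,0],[0,40,0,0,0,0],[0,40,0,0,0,0],[0,20,0,0,0,0],[0,0,0,0,0,0],[0,0,0,0,0,0]]]'
python3 st.py .5235 .209 .02
python3 - <<'E'
from h import *
s=cam("scene");t=cam("top");crop(s["image"],225,130,345,280,4,"pics/d1s.png");crop(t["image"],230,130,350,230,5,"pics/d1t.png")
E
```

```text
t: 17.2
tool_pos: [0.518, 0.1722, 0.226]
orientation: [-1.416, 0.812, -0.808]
force: [0.1, -0.1, -0.5]
opening: 0.0538
t: 18.2
tool_pos: [0.5246, 0.209, 0.0592]
orientation: [-1.413, 0.808, -0.811]
force: [0.8, 0.8, -1.1]
opening: 0.054
t 18.2 p [0.5246 0.209  0.0592] q [ 0.2883  0.1424  1.7343  0.      1.2628 -0.2427] F [ 0.8378  0.7605 -1.1387] M [ 0.0029 -0.1247 -0.0073] op 0.05397539515648983
[[ 0.5064  0.0021  0.8623]
 [-0.8623  0.0006  0.5064]
 [ 0.0005 -1.      0.0021]]
tool delta mm [-0.6174 39.2425 -1.046 ]
```

View pics/d1s.png

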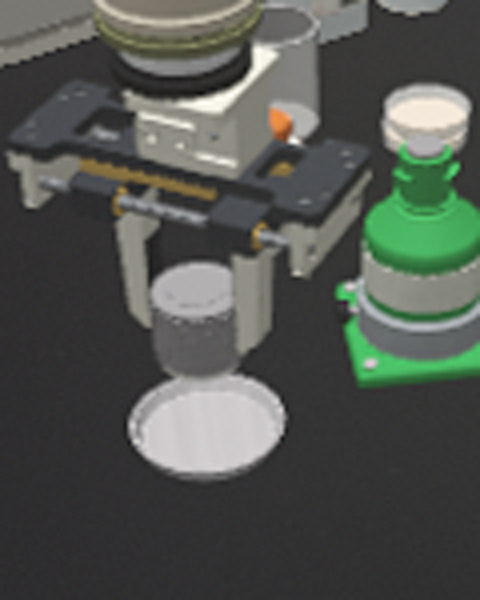

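View pics/d1t.png

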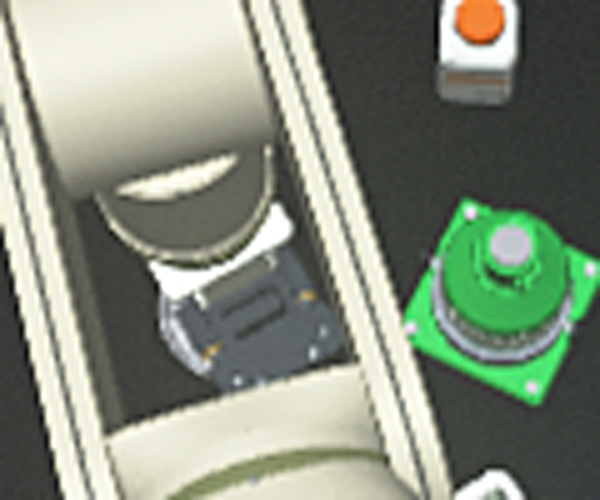

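```bash
python3 - <<'E'
from h import *
s=cam("scene")
for z in(.1,.11,.12):print(z,plane(s,225+196/4-.4,130+288/4-.4,z).round(4))
im=s["image"]; print((proj(s,[.5246,.209,.11])-[225,130])*4,(proj(s,[.5246,.209,.062])-[225,130])*4,(proj(s,[.5235,.209,.003])-[225,130])*4)
E
python3 -m inch '[[[0,15,-1,0,0,0],[0,15,0,0,0,0],[0,10,0,0,0,0],[0,0,0,0,0,0],[0,0,0,0,0,0]]]'
```

```text
0.1 [0.5379 0.2032 0.1   ]
0.11 [0.5258 0.2099 0.11  ]
0.12 [0.5136 0.2166 0.12  ]
[196.83714811 286.83177174] [201.66104946 353.64961165] [208.24046509 432.40717383]
t: 18.98
tool_pos: [0.5228, 0.2082, 0.0178]
orientation: [-1.415, 0.81, -0.81]
force: [-0.4, 0.6, -1.0]
opening: 0.0536
```

```bash
python3 -m inch '[[[0,5,0,0,0,0],[0,4,0,0,0,0],[0,2,0,0,0,0],[0,0,0,0,0,0]]]'; python3 -m inch '[[[0,1,0,0,0,0],[0,1,0,0,0,0],[0,1,0,0,0,0],[0,0,0,0,0,0]]]';python3 - <<'E'
from h import *
s=cam("scene");crop(s["image"],225,130,345,280,4,"pics/d2s.png")
E
```

```text
t: 19.48
tool_pos: [0.5224, 0.2081, 0.0064]
orientation: [-1.415, 0.81, -0.81]
force: [-0.2, -0.3, -0.6]
opening: 0.0538
t: 19.98
tool_pos: [0.5226, 0.2081, 0.0035]
orientation: [-1.415, 0.81, -0.81]
force: [0.7, -0.3, -1.8]
opening: 0.0538
```

View pics/d2s.png

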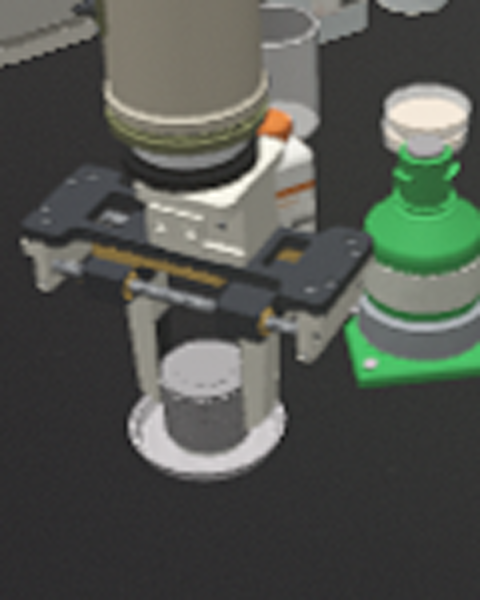

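The cap at (205,395) is centred over the dish in the crop. I'll step down to contact.

```bash
python3 -m inch '[[[0,1,0,0,0,0],[0,1,0,0,0,0],[0,0,0,0,0,0]]]'; python3 -m inch '[[[0,1,0,0,0,0],[0,0,0,0,0,0]]]';python3 -m inch '[[[0,1,0,0,0,0],[0,0,0,0,0,0]]]'
```

```text
t: 20.4
tool_pos: [0.5225, 0.2081, 0.0015]
orientation: [-1.415, 0.81, -0.81]
force: [0.5, -0.1, -0.6]
opening: 0.0539
t: 20.65
tool_pos: [0.5226, 0.2082, 0.0005]
orientation: [-1.415, 0.81, -0.81]
force: [-0.4, 1.3, -1.2]
opening: 0.0539
t: 20.9
tool_pos: [0.5227, 0.2082, -0.0002]
orientation: [-1.415, 0.81, -0.81]
force: [-0.1, -0.4, 0.4]
opening: 0.0537
```

```bash
python3 -m inch '[[[0,1,0,0,0,0],[0,0,0,0,0,0]]]';python3 -m inch '[[[0,0.5,0,0,0,0],[0,0,0,0,0,0]]]'
```

```text
t: 21.15
tool_pos: [0.5228, 0.2082, -0.0011]
orientation: [-1.415, 0.81, -0.81]
force: [-2.0, -0.4, 2.5]
opening: 0.0535
t: 21.4
tool_pos: [0.5228, 0.2082, -0.0018]
orientation: [-1.415, 0.81, -0.81]
force: [-1.6, -0.2, 3.3]
opening: 0.0537
```

In contact at about 3 N. Releasing and then withdrawing straight up.

```bash
python3 -m inch '[[[0,0,0,0,0,0],[0,0,0,0,0,0],[0,0,0,0,0,0],[0,0,0,0,0,0],[0,0,0,0,0,0]]]' 82; python3 -m inch '[[[0,-5,0,0,0,0],[0,-15,0,0,0,0],[0,-30,0,0,0,0],[0,-40,0,0,0,0],[0,-40,0,0,0,0],[0,-40,0,0,0,0],[0,0,0,0,0,0]]]'
python3 - <<'E'
from h import *
s=cam("scene");t=cam("top");cv2.imwrite("pics/f1.png",s["image"]);crop(s["image"],235,190,320,270,7,"pics/f1c.png")
E
```

```text
t: 22.02
tool_pos: [0.5226, 0.2081, -0.0019]
orientation: [-1.415, 0.81, -0.81]
force: [0.4, -0.1, 0.2]
opening: 0.0819
t: 22.9
tool_pos: [0.5256, 0.209, 0.1741]
orientation: [-1.408, 0.804, -0.814]
force: [0.5, -0.1, -0.2]
opening: 0.0821
```

View pics/f1c.png

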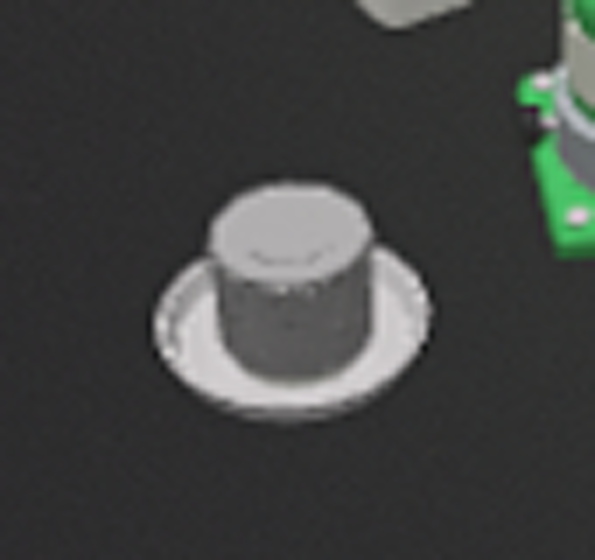

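View pics/f1.png

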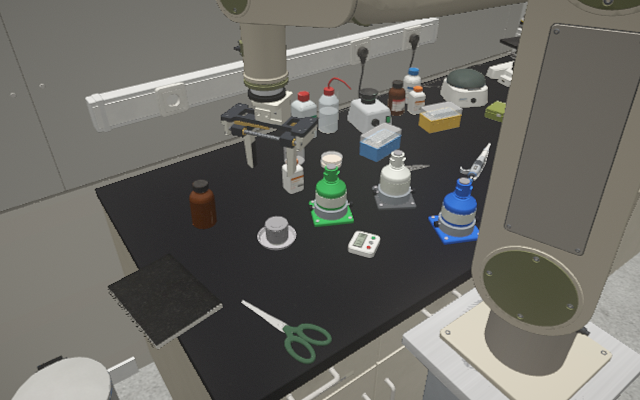

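```bash
python3 - <<'E'
from h import *
s=cam("scene")
u,v=235+291/7-.5,190+232/7-.5
for z in(.047,.051,.055): print(z,plane(s,u,v,z).round(4))
st=monitor.read_state();print(st["t"],st["force"],st["tool_pos"])
robot.close_job()
E
```

```text
0.047 [0.5268 0.2068 0.047 ]
0.051 [0.5224 0.2093 0.051 ]
0.055 [0.518  0.2117 0.055 ]
23.05 [-0.40746817  1.19586516 -0.21974739] [0.52233963 0.20806568 0.16797023]
the job is handed in; nothing more can be done
```

The bottle is open and its cap stands in the steel dish. I handed the job in at about 23 s (limit 69 s), and the hand-in gives no verdict.

- **Opening:** I gripped the cap by its sides and pressed it down. I turned it about 107° anticlockwise in all, past the asked quarter turn to be sure of the stop. The press was mostly 15–18 N; it dipped to about 8 N when the shell dropped off a crest and peaked at 22.5 N on the last step. The seal limit is 30 N. A wrist moment of about 0.48 N m followed by the shell riding up a crest showed that the liner had reached its stop. I did not see the liner's angle directly.
- **Placing:** The cap touched the dish at about 3 N. I then released it and withdrew straight up.

**Last checks:**
- **Cap position:** At its expected height of 51 mm, the cap's top lies at (0.522, 0.209), about 1 mm from the dish centre I measured. In the picture it stands upright and open side down.
- **Other things:** The small square bottle, the brown bottle and the timer look to be where they were; I judged this by eye only. The gripper is clear at about z = 0.17.

**One disagreement:** The reported tool height read about 28 mm lower than the cameras and a light touch on the cap's top showed. I used the touch as the height reference. Early on I closed the fingers above the cap and pressed lightly on its top (about 3 N) to settle this.

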